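# Take the retaining cap off the tired spring clip

### The arm

A 7-joint arm with a two-finger parallel gripper is mounted at the origin on the work surface. World frame = base frame: x ahead of the robot, y to its left, z up, the work surface at z = 0. Lengths are in m, angles in rad, forces in N, time in s.
With the tool pointing down it reaches from about 0.425 to 0.925 m from the base axis. Payload 6.8 kg.
Tool frame: the origin (TCP) lies midway between the tips of the shut fingers; the grasp point (between the pads) lies 19 mm behind it; y points along the fingers, z is the direction in which the jaws open and shut, and the axes are right-handed (so a half turn about y gives the same grasp; the last joint's range is limited). The gripper opens to 88 mm and grips with 3 to 60 N. Pads are 20 mm wide; open, the fingers measure 115 mm over their backs; the gripper's body (75 mm by 178 mm) begins 61 mm behind the grasp point.
Start: joints at [1.095, 0.477, 0.022, 1.555, -0.011, 1.109, -0.083], TCP at [0.243, -0.63, 0.223] pointing down, gripper open.
Joint ranges: [-2.96, 2.96], [-0.34, 2.1], [-1.41, 1.46], [0.24, 2.44], [-1.37, 4.51], [0.17, 1.92], [-2.96, 2.96]. Speed limits (rad/s): [2.39, 2.39, 3.14, 3.14, 3.14, 3.14, 3.14].

### API

Orientations are given as a 3x3 rotation matrix whose columns are the frame's x, y, z axes.
In Python, from bench import r gives the robot as it stands.
- The arm moves only by the tool arm_command, never from a script. Its argument "increments" is a list of rows, each a list of 2 entries, a list of its own where there are three numbers: the shift along the tool's x, y, z in mm, then the turn, a rotation vector about the tool's x, y, z in degrees. A call has exactly 10 rows; each row shifts and turns the pose as measured when the row begins, along the tool's axes as they then stand; what a row does not reach is not made up. A row lasts 1/12 s, in which the tool goes at most 41.7 mm and 7.16 degrees, less where a joint would pass 70% of its speed; a pose out of reach is approached as far as the arm can. A call is refused whole if a number of a shift passes 41.7 or a number of a turn 7.16, either way. A call with a gripper value outside its range is refused whole. "claw" is the finger opening in mm, from 0 to 87.8, set as the call begins (left out, the last holds). The fingers move at their own pace and stop on an object; "squeeze" is the grip in N (left out, the last holds). Time passes only in rows, so rows that do not move let the fingers close, or fill a call up. It gives the time, the measured TCP pose, the force and the opening at its end, in the units of the state.
- r.state(): the state, without advancing time (a new reading comes with each control period).
- r.capture(name): name is "scene" or "top" or "wrist"; returns (picture, depth): 384x512x3 uint8, red, green, blue; 384x512 float32, m along the optical axis (not along the pixel's ray), 0 where there is no reading.
- r.camera_model(name): a dict with "fx", "fy", "cx", "cy" (pixels), "world_to_cam" (4x4, takes a point from world to camera coordinates); the wrist camera has in their place "mount" (4x4, takes a point from camera to tool coordinates, whose origin is the TCP and whose axes are the tool frame's). Camera axes: x right, y down, z forward; pixel columns grow to the right and rows downward; lengths in m; the calibration is good to about 2 mm. A picture is of the moment at which its call begins: read the wrist's pose just before it. camera_model takes no time and is no camera call.
- r.finish_job(): hands the job in, once; it reports no verdict.
The state is a dict: "t": time; "qpos": joint angles; "qd": joint speeds; "tau": joint torques, N m; "tool_pos": TCP position; "tool_rot": TCP orientation; "ft_force": force on the tool from outside, world axes, zero at the start; "wrist_torque": the same for the moment, N m; "grip_width": opening from 0.0 (shut) to 1.0 (fully open).
Only numpy, scipy, OpenCV 4.12 (cv2) and the standard library are available. Lean on these libraries where they do the work, as an engineer would, in place of code of your own. Each camera call takes 0.05 s, during which the arm holds its last target.

### The job

One of the two spring clips on the bench rail has gone tired. Press the leaf at mid-span with about 6 N (well under 15 N) to find the clip that gives far more, then unscrew that clip's black cap - one of the caps has a reversed thread, so feel which way it turns freely - lift it off and lower it into the aluminium tray, letting go only when it is down in the tray. Leave the sound clip's cap locked in place and do not disturb the other things on the table.

Things in the scene. Friction and masses are not known exactly. Their poses are not given: they have to be found in the camera images.
- rail: fixed plywood rail, 62 x 280 x 45 mm high, its length along its y; origin under it, on the line through the two cap axes, which stand at y = +85 and -85 mm; both leaves stick out to its -x, 45 mm above the table
- leaf_left_mid (a point): mid-span of the +y clip's leaf, on its upper face when unloaded (does not follow it). Flat level steel leaf, 120 long, 24 wide, 3 mm thick, running along the rail's -x from its root (bending line) 35 mm from the cap's axis; this point is 95 mm from that axis, 48 mm above the table. Pressed here with 6 N, a sound leaf goes down about 2 mm, a tired one about 7 mm, in proportion to the force
- leaf_right_mid (a point): the same point of the like leaf of the rail's -y clip. One leaf of the two is tired; which one changes, and they look the same. Both spring back when let go. The leaf's root plate (60 x 44 x 3 mm, fixed) lies on the rail under the cap
- cap_left_center (a point): centre (half-way up) of the loose cap on the rail's +y clip: upright black fluted round cap, 44 mm across, 42 high, about 80 g, on the clip's root plate over a hidden post 17 mm high. Part-turn thread: the loosening way it runs freely, can be lifted straight off once turned 60 to 95 degrees, end stop near 100; the other way it stops dead within 15 degrees. Until loosened it lifts only 2 mm
- cap_right_center (a point): centre of the like cap on the rail's -y clip, same size and working. One cap is right-hand (loosens anticlockwise seen from above), the other reversed (loosens clockwise); which is which changes, has nothing to do with which leaf is tired, and cannot be seen
- tray: fixed square aluminium tray, 160 x 160 mm, 28 mm high, walls and floor 5 mm, open above; origin under its centre
- lino: bystander: square printing block 110 x 110 x 22 mm, plywood faced with grey lino; origin under its centre
- ink_jar: bystander: clear jar with black cap, 56 mm across, 60 mm high; origin under its centre
- brayer: bystander: hand roller with black rubber roll and wooden handle, 130 x 90 mm, 28 mm high, lying flat; origin under the roll
Not all that is in view belongs to the job. What is shaped like the part that bears cap_left_center but blue is not meant.

How it is judged:
On the way, in this order (a step that is already met when the one before it is completed fails the run):
1. a leaf is pressed down at mid-span (within 25 mm) by the fingers with 3.5 N or more ((((contact force between the fingers and tired_clip above 3.5 N or contact force between the fingers and sound_clip above 3.5 N) and horizontal distance between the grasp point and leaf_left_mid below 0.025 m) or ((contact force between the fingers and tired_clip above 3.5 N or contact force between the fingers and sound_clip above 3.5 N) and horizontal distance between the grasp point and leaf_right_mid below 0.025 m))), for 0.1 s.
2. the tired clip's cap, still on its post, is turned loose (over 45 degrees) (((horizontal distance between cap_left_center and tired_clip below 0.012 m and angle between the x axis of cap_left_center and the x axis of rail, either way round above 0.79 rad and (horizontal distance between cap_right_center and sound_clip below 0.012 m and height (world z) of cap_right_center below 0.075 m and angle between the x axis of cap_right_center and the x axis of rail, either way round below 0.35 rad and angle between cap_right_center's own z axis and vertical below 0.15 rad)) or (horizontal distance between cap_right_center and tired_clip below 0.012 m and angle between the x axis of cap_right_center and the x axis of rail, either way round above 0.79 rad and (horizontal distance between cap_left_center and sound_clip below 0.012 m and height (world z) of cap_left_center below 0.075 m and angle between the x axis of cap_left_center and the x axis of rail, either way round below 0.35 rad and angle between cap_left_center's own z axis and vertical below 0.15 rad)))), for 0.05 s.
3. that cap is lifted clear of its post (((height (world z) of cap_left_center above 0.09 m and (horizontal distance between cap_right_center and sound_clip below 0.012 m and height (world z) of cap_right_center below 0.075 m and angle between the x axis of cap_right_center and the x axis of rail, either way round below 0.35 rad and angle between cap_right_center's own z axis and vertical below 0.15 rad)) or (height (world z) of cap_right_center above 0.09 m and (horizontal distance between cap_left_center and sound_clip below 0.012 m and height (world z) of cap_left_center below 0.075 m and angle between the x axis of cap_left_center and the x axis of rail, either way round below 0.35 rad and angle between cap_left_center's own z axis and vertical below 0.15 rad)))), for 0.05 s.
4. that cap is down in the tray, still held ((((x of cap_left_center in the frame of tray between -0.056 and 0.056 m and y of cap_left_center in the frame of tray between -0.056 and 0.056 m and z of cap_left_center in the frame of tray below 0.038 m) and contact force between the fingers and cap_left above 0.5 N and (horizontal distance between cap_right_center and sound_clip below 0.012 m and height (world z) of cap_right_center below 0.075 m and angle between the x axis of cap_right_center and the x axis of rail, either way round below 0.35 rad and angle between cap_right_center's own z axis and vertical below 0.15 rad)) or ((x of cap_right_center in the frame of tray between -0.056 and 0.056 m and y of cap_right_center in the frame of tray between -0.056 and 0.056 m and z of cap_right_center in the frame of tray below 0.038 m) and contact force between the fingers and cap_right above 0.5 N and (horizontal distance between cap_left_center and sound_clip below 0.012 m and height (world z) of cap_left_center below 0.075 m and angle between the x axis of cap_left_center and the x axis of rail, either way round below 0.35 rad and angle between cap_left_center's own z axis and vertical below 0.15 rad)))), for 0.05 s.
At the end, for the whole second after the job is handed in: The tired clip's cap lies at rest in the tray (its centre within 56 mm of the tray's centre along both sides and less than 38 mm above the table); the sound clip's cap is on its post, upright and turned less than 20 degrees ((((x of cap_left_center in the frame of tray between -0.056 and 0.056 m and y of cap_left_center in the frame of tray between -0.056 and 0.056 m and z of cap_left_center in the frame of tray below 0.038 m) and linear speed of cap_left below 0.02 m/s and (horizontal distance between cap_right_center and sound_clip below 0.012 m and height (world z) of cap_right_center below 0.075 m and angle between the x axis of cap_right_center and the x axis of rail, either way round below 0.35 rad and angle between cap_right_center's own z axis and vertical below 0.15 rad)) or ((x of cap_right_center in the frame of tray between -0.056 and 0.056 m and y of cap_right_center in the frame of tray between -0.056 and 0.056 m and z of cap_right_center in the frame of tray below 0.038 m) and linear speed of cap_right below 0.02 m/s and (horizontal distance between cap_left_center and sound_clip below 0.012 m and height (world z) of cap_left_center below 0.075 m and angle between the x axis of cap_left_center and the x axis of rail, either way round below 0.35 rad and angle between cap_left_center's own z axis and vertical below 0.15 rad)))); the robot touches nothing.
It fails at once if a leaf is pressed with over 20 N (contact force between the fingers and tired_clip above 20 N or contact force between the fingers and sound_clip above 20 N).
It fails at once if the sound clip's cap is unscrewed (turned over 45 degrees), or lifted while the tired clip's cap is still on ((horizontal distance between cap_left_center and sound_clip below 0.012 m and ((angle between the x axis of cap_left_center and the x axis of rail, either way round above 0.79 rad and height (world z) of cap_left_center below 0.075 m) or (height (world z) of cap_left_center above 0.08 m and horizontal distance between cap_right_center and tired_clip below 0.012 m))) or (horizontal distance between cap_right_center and sound_clip below 0.012 m and ((angle between the x axis of cap_right_center and the x axis of rail, either way round above 0.79 rad and height (world z) of cap_right_center below 0.075 m) or (height (world z) of cap_right_center above 0.08 m and horizontal distance between cap_left_center and tired_clip below 0.012 m)))).
It fails at once if the lino block, ink jar or brayer is moved over 25 mm or tipped (distance of any of lino, ink_jar, brayer from where it was at the start of the episode above 0.025 m or angle between any of lino, ink_jar's own z axis and vertical above 0.3 rad).
It also fails if it takes over 58 s, if anything falls off the work surface, if the arm or the gripper's body presses on something with over 40 N, if the wrist force passes 120 N, or if a joint passes its speed limit or range.

## Working session

There is one attempt and no reset: what is moved stays moved. The work goes in short steps, Python scripts to look and compute and a tool call to move; the robot and the scene stay as the last step left them, time stands still between calls to the robot, and variables do not carry over. Pictures are saved under pics/ and viewed, and the job is handed in when it is done.

Besides the shell and the picture viewer there is one more tool, called after "Emit:" as name(argument=value, ...), one argument or row to a line, values as JSON. arm_command: Moves the arm, as the interface text tells. Its arguments: {"type":"object","properties":{"increments":{"type":"array","items":{"type":"array"}},"claw":{"type":"number"},"squeeze":{"type":"number"}},"required":["increments"]}

```bash
ls; mkdir -p pics; python3 - <<'E'
from bench import r
import cv2,numpy as np
s=r.state();print(s)
for n in("scene","top"):
    p,d=r.capture(n);cv2.imwrite(f"pics/{n}0.png",p[:,:,::-1]);np.save(f"pics/{n}0.npy",d)
    print(n,{k:(np.round(v,4).tolist()) for k,v in r.camera_model(n).items()})
print(r.camera_model("wrist"))
E
```

```text
pics
{'t': 0.0, 'qpos': array([ 1.09487477,  0.47777396,  0.0223556 ,  1.55640686, -0.01147003,
        1.10930228, -0.08310308]), 'qd': array([-0.00122177, -0.00011933, -0.00219742, -0.00085097,  0.00081798,
        0.00023074, -0.00147058]), 'tau': array([ 6.78481283e-04, -5.82845557e+01,  1.53473508e+00, -2.72606117e+01,
       -5.44521224e-02,  1.67561020e-02,  1.44477094e-04]), 'tool_pos': array([ 0.24247906, -0.6293196 ,  0.2217184 ]), 'tool_rot': array([[-9.33106263e-01, -7.83614580e-04,  3.59599900e-01],
       [-3.59600716e-01,  1.57828320e-03, -9.33104943e-01],
       [ 1.63644156e-04, -9.99998447e-01, -1.75449431e-03]]), 'ft_force': array([-0.44422654,  0.02249278, -0.48888396]), 'wrist_torque': array([-0.01610535,  0.03335929,  0.05080882]), 'grip_width': 1.0007472925135485}
scene {'fx': 472.9972, 'fy': 472.9972, 'cx': 255.1769, 'cy': 188.4204, 'world_to_cam': [[0.4393, 0.8982, -0.0136, -0.2473], [0.6889, -0.3466, -0.6366, -0.3389], [-0.5766, 0.2703, -0.7711, 1.5426], [0.0, 0.0, 0.0, 1.0]]}
top {'fx': 351.5551, 'fy': 351.5551, 'cx': 255.0156, 'cy': 188.9749, 'world_to_cam': [[-0.0187, -0.9998, 0.0093, -0.0067], [-0.9847, 0.0168, -0.1734, 0.5989], [0.1732, -0.0124, -0.9848, 0.9308], [0.0, 0.0, 0.0, 1.0]]}
{'fx': 285.2720768981564, 'fy': 285.2720768981564, 'cx': 255.14218970009807, 'cy': 192.7864818962713, 'mount': array([[ 4.78564447e-04,  9.67692080e-01,  2.52134506e-01,
        -6.93560143e-02],
       [-3.64609954e-05, -2.52134518e-01,  9.67692195e-01,
        -1.62786945e-01],
       [ 9.99999885e-01, -4.72296155e-04, -8.53795996e-05,
        -6.23693979e-04],
       [ 0.00000000e+00,  0.00000000e+00,  0.00000000e+00,
         1.00000000e+00]])}
```

View pics/scene0.png

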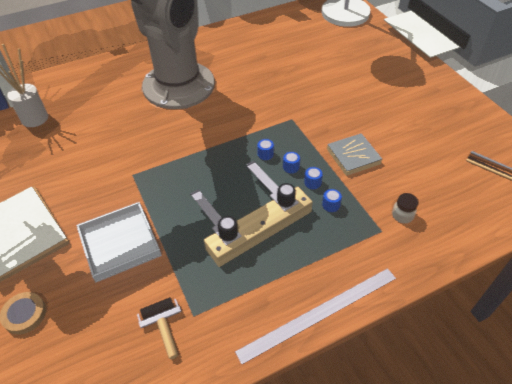

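View pics/top0.png

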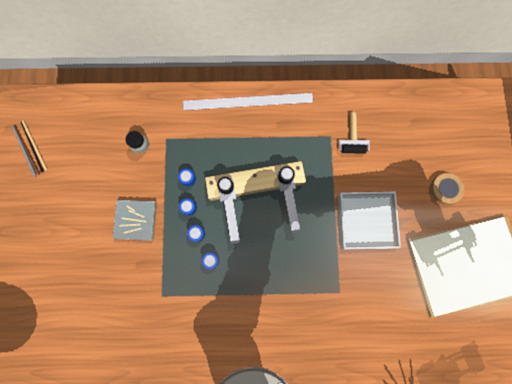

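The scene and top views show two black caps on the plywood rail, top (226,184) and (287,174), with their leaves running toward the robot. Things that could be mistaken for them are the blue caps at top (186,176), (186,206), (195,233) and (209,261), the ink jar's black cap (137,139), the tin (448,188) and the brayer roll (354,147). I choose the two black caps with leaves. The tray is at (370,221).

```bash
cat > h.py <<'E'
import numpy as np,cv2
from bench import r
def ray(name,u,v,z):
    m=r.camera_model(name);T=np.linalg.inv(np.array(m["world_to_cam"]))
    d=T[:3,:3]@np.array([(u-m["cx"])/m["fx"],(v-m["cy"])/m["fy"],1]);o=T[:3,3]
    return o+d*(z-o[2])/d[2]
def cloud(name,d):
    m=r.camera_model(name);T=np.linalg.inv(np.array(m["world_to_cam"]))
    v,u=np.mgrid[:d.shape[0],:d.shape[1]]
    P=np.stack([(u-m["cx"])/m["fx"]*d,(v-m["cy"])/m["fy"]*d,d],-1)
    W=P@T[:3,:3].T+T[:3,3];W[d==0]=np.nan
    return W
E
python3 - <<'E'
from h import *
for n in("top","scene"):
    p=cv2.imread(f"pics/{n}0.png");d=np.load(f"pics/{n}0.npy");W=cloud(n,d)
    hsv=cv2.cvtColor(p,cv2.COLOR_BGR2HSV)
    z=W[...,2]
    wood=((hsv[...,0]>15)&(hsv[...,0]<30)&(hsv[...,1]>80)&(abs(z-.045)<.01)).astype(np.uint8)
    for nm,mask in(("z~90",(abs(z-.090)<.008)),("rail",wood>0),("z45leaf",(abs(z-.048)<.01)&(hsv[...,1]<60)),("tray rim",(abs(z-.028)<.006))):
        k,l,st,c=cv2.connectedComponentsWithStats(mask.astype(np.uint8))
        for i in range(1,k):
            if st[i,4]>25:
                q=W[l==i];print(n,nm,st[i].tolist(),c[i].round(1),np.nanmean(q,0).round(4),(q[:,:2].min(0)).round(3),q[:,:2].max(0).round(3), cv2.minAreaRect(q[:,:2].astype(np.float32)))
p=cv2.imread("pics/top0.png")
cv2.imwrite("pics/crop1.png",cv2.resize(p[130:260,160:340],None,fx=4,fy=4,interpolation=cv2.INTER_NEAREST))
E
```

```text
top z~90 [279, 165, 17, 17, 209] [286.9 173.2] [ 0.6343 -0.1044  0.0893] [ 0.613 -0.127] [ 0.658 -0.083] ((0.635345458984375, -0.10427986085414886), (0.04430881515145302, 0.04227716848254204), 18.2208194732666)
top z~90 [217, 176, 17, 16, 211] [225.3 183.6] [0.6083 0.0627 0.0893] [0.588 0.042] [0.629 0.086] ((0.6085957288742065, 0.06383397430181503), (0.043560195714235306, 0.041671134531497955), 89.92988586425781)
top rail [206, 161, 97, 37, 1111] [253.4 177.7] [ 0.6327 -0.0138  0.044 ] [ 0.579 -0.154] [0.68  0.121] ((0.629142165184021, -0.018964514136314392), (0.062407299876213074, 0.27799928188323975), 8.689955711364746)
top z45leaf [130, 136, 15, 12, 72] [137.  142.5] [0.7388 0.3166 0.0531] [0.726 0.299] [0.759 0.336] ((0.7407220602035522, 0.31738120317459106), (0.028442246839404106, 0.04178110137581825), 14.079773902893066)
top z45leaf [181, 171, 10, 10, 79] [185.4 175.7] [0.6422 0.1795 0.0418] [0.63  0.166] [0.656 0.192] ((0.6428922414779663, 0.17911387979984283), (0.02598929964005947, 0.026678914204239845), 89.00811004638672)
top z45leaf [278, 179, 23, 54, 494] [290.9 204.3] [ 
[... 7500 characters left out ...]
8975257874, 0.15973182022571564), 0.30536654591560364)
scene tray rim [205, 204, 108, 58, 284] [258.8 235.3] [ 0.6609 -0.0358  0.028 ] [ 0.625 -0.163] [0.683 0.123] ((0.6597781777381897, -0.021175727248191833), (0.28554612398147583, 0.0574941523373127), 87.50487518310547)
scene tray rim [394, 204, 23, 15, 111] [403.3 213. ] [0.7617 0.3093 0.0287] [0.728 0.296] [0.78  0.343] ((0.7593929767608643, 0.3136441111564636), (0.05469508841633797, 0.03265469893813133), 40.86286163330078)
scene tray rim [140, 298, 34, 20, 286] [156.5 307. ] [ 0.7269 -0.3162  0.0255] [ 0.714 -0.351] [ 0.739 -0.281] ((0.7267859578132629, -0.31632885336875916), (0.06954310834407806, 0.023009629920125008), 86.666259765625)
```

View pics/crop1.png

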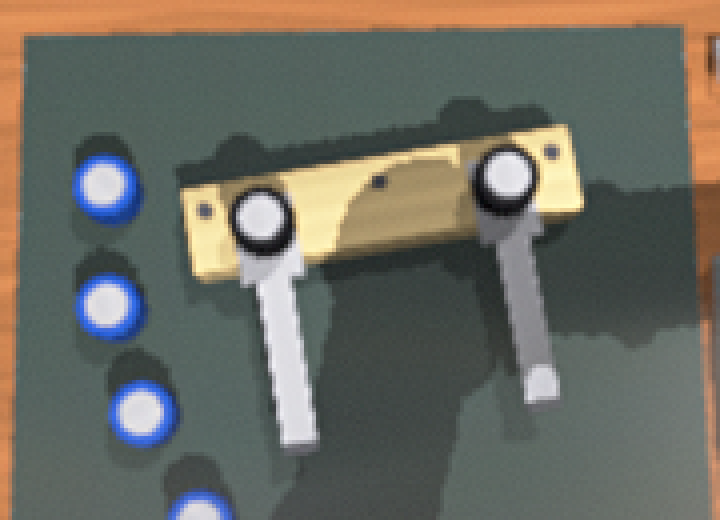

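The close crop shows the two black caps with white tops, the left at crop (263,215) and the right at (505,172). Each sits over a root plate with a grey leaf running down the picture. Left cap ≈ (0.6095, 0.0625) and right ≈ (0.636, -0.105), both with tops at about 0.089. They are 169.6 mm apart against 170 expected, so rail yaw is about 9°. Leaf mids come out at L (0.5155, 0.0475) and R (0.542, -0.120). The tray centre is (0.511, -0.343), measured 160×161 mm. I'll shut the claw and turn the wrist first.

Emit:
arm_command(
  increments=[
    [[0, 0, 0], [0, -6, 0]],
    [[0, 0, 0], [0, -6, 0]],
    [[0, 0, 0], [0, -6, 0]],
    [[0, 0, 0], [0, -6, 0]],
    [[0, 0, 0], [0, -6, 0]],
    [[0, 0, 0], [0, -6, 0]],
    [[0, 0, 0], [0, -6, 0]],
    [[0, 0, 0], [0, -6, 0]],
    [[0, 0, 0], [0, -6, 0]],
    [[0, 0, 0], [0, -6, 0]],
  ],
  claw=0,
  squeeze=10,
)

```text
t: 0.93
tool_pos: [0.2412, -0.6259, 0.2158]
tool_rot: [[-0.107, -0.006, 0.994], [-0.994, 0.011, -0.107], [-0.01, -1.0, -0.007]]
ft_force: [-0.3, 1.0, -0.1]
grip_width: 0.283
```

```bash
cat >> h.py <<'E'
def go(x,y,z,yaw=None):
    s=r.state();R=s["tool_rot"];p=s["tool_pos"]
    print("t",round(s["t"],2),"pos",p.round(4),"F",s["ft_force"].round(2),"M",s["wrist_torque"].round(3),"g",round(s["grip_width"]*87.8,1),"q",s["qpos"].round(2))
    print("jaw yaw",np.degrees(np.arctan2(R[1,2],R[0,2])).round(2),"y axis",R[:,1].round(4))
    if x is not None: print("tool shift mm",(R.T@(np.array([x,y,z])-p)*1e3).round(1))
E
python3 -c "
from h import *
go(.542,-.12,.12)"
```

```text
t 0.93 pos [ 0.2412 -0.6259  0.2158] F [-0.27  0.99 -0.13] M [-0.045 -0.075 -0.025] g 24.9 q [ 1.26  0.49 -0.21  1.55  0.11  1.12  0.91]
jaw yaw -6.16 y axis [-0.006   0.0112 -0.9999]
tool shift mm [-534.2   99.7  245.5]
```

Emit:
arm_command(
  increments=[
    [[-35, 0, 16], [0, 0, 0]],
    [[-35, 0, 16], [0, 0, 0]],
    [[-35, 0, 16], [0, 0, 0]],
    [[-35, 0, 16], [0, 0, 0]],
    [[-35, 0, 16], [0, 0, 0]],
    [[-35, 0, 16], [0, 0, 0]],
    [[-35, 0, 16], [0, 0, 0]],
    [[-35, 0, 16], [0, 0, 0]],
    [[-35, 0, 16], [0, 0, 0]],
    [[-35, 0, 16], [0, 0, 0]],
  ],
)

```text
t: 1.77
tool_pos: [0.4339, -0.2893, 0.2121]
tool_rot: [[-0.121, -0.015, 0.993], [-0.993, 0.012, -0.121], [-0.011, -1.0, -0.016]]
ft_force: [1.4, -0.4, 0.0]
grip_width: 0.003
```

```bash
python3 -c "
from h import *
go(.542,-.12,.09)"
```

```text
t 1.77 pos [ 0.4339 -0.2893  0.2121] F [ 1.42 -0.42  0.02] M [-0.054 -0.131 -0.055] g 0.3 q [ 0.79  0.27 -0.38  1.9   0.11  1.01  0.24]
jaw yaw -6.93 y axis [-0.0146  0.0124 -0.9998]
tool shift mm [-179.8  122.6   88.8]
```

Emit:
arm_command(
  increments=[
    [[-25, 5, 12], [0.3, 0, -0.2]],
    [[-25, 10, 12], [0.3, 0, -0.2]],
    [[-25, 15, 12], [0.3, 0, -0.2]],
    [[-25, 15, 12], [0, 0, 0]],
    [[-25, 15, 12], [0, 0, 0]],
    [[-25, 15, 12], [0, 0, 0]],
    [[-20, 15, 10], [0, 0, 0]],
    [[-10, 15, 6], [0, 0, 0]],
    [[0, 10, 0], [0, 0, 0]],
    [[0, 0, 0], [0, 0, 0]],
  ],
)

```text
t: 2.6
tool_pos: [0.5498, -0.1006, 0.0923]
tool_rot: [[-0.106, 0.003, 0.994], [-0.994, 0.002, -0.106], [-0.003, -1.0, 0.002]]
ft_force: [-0.8, -0.5, -0.6]
grip_width: 0.005
```

```bash
cat >> h.py <<'E'
def lev():
    R=r.state()["tool_rot"];w=R.T@np.cross(R[:,1],[0,0,-1]);print("level turn deg",np.degrees(w).round(2))
E
python3 -c "
from h import *
go(.542,-.12,.052);lev()"
```

```text
t 2.6 pos [ 0.5498 -0.1006  0.0923] F [-0.8  -0.53 -0.56] M [-0.005 -0.032  0.04 ] g 0.5 q [ 0.4   0.48 -0.42  1.93  0.27  0.79 -0.27]
jaw yaw -6.09 y axis [ 0.0027  0.0023 -1.    ]
tool shift mm [20.2 40.3 -5.8]
level turn deg [-0.14  0.   -0.15]
```

Emit:
arm_command(
  increments=[
    [[6, 0, -2], [0, 0, 0]],
    [[6, 0, -2], [0, 0, 0]],
    [[6, 8, -2], [0, 0, 0]],
    [[2, 8, 0], [0, 0, 0]],
    [[0, 8, 0], [0, 0, 0]],
    [[0, 8, 0], [0, 0, 0]],
    [[0, 4, 0], [0, 0, 0]],
    [[0, 2, 0], [0, 0, 0]],
    [[0, 0, 0], [0, 0, 0]],
    [[0, 0, 0], [0, 0, 0]],
  ],
)

```text
t: 3.43
tool_pos: [0.5384, -0.1298, 0.052]
tool_rot: [[-0.116, 0.002, 0.993], [-0.993, -0.002, -0.116], [0.001, -1.0, 0.003]]
ft_force: [0.2, -0.7, 0.6]
grip_width: 0.009
```

```bash
python3 -c "
from h import *
go(.542,-.12,.048);lev()"
```

```text
t 3.43 pos [ 0.5384 -0.1298  0.052 ] F [ 0.21 -0.7   0.59] M [-0.046 -0.117 -0.032] g 0.8 q [ 0.43  0.53 -0.39  1.96  0.31  0.7  -0.26]
jaw yaw -6.67 y axis [ 0.0025 -0.0016 -1.    ]
tool shift mm [-10.2   4.    2.4]
level turn deg [-0.15  0.    0.07]
```

Emit:
arm_command(
  increments=[
    [[-4, 0, 1], [0, 0, 0]],
    [[-4, 0, 1], [0, 0, 0]],
    [[0, 0, 0], [0, 0, 0]],
    [[0, 1, 0], [0, 0, 0]],
    [[0, 1, 0], [0, 0, 0]],
    [[0, 1, 0], [0, 0, 0]],
    [[0, 1, 0], [0, 0, 0]],
    [[0, 0, 0], [0, 0, 0]],
    [[0, 0, 0], [0, 0, 0]],
    [[0, 0, 0], [0, 0, 0]],
  ],
)

```text
t: 4.27
tool_pos: [0.543, -0.1199, 0.0488]
tool_rot: [[-0.114, 0.005, 0.993], [-0.993, -0.001, -0.114], [0.001, -1.0, 0.005]]
ft_force: [0.7, -0.3, -0.0]
grip_width: 0.005
```

```bash
python3 -c "
from h import *
go(.542,-.12,.048);lev()"
```

```text
t 4.27 pos [ 0.543  -0.1199  0.0488] F [ 0.66 -0.26 -0.01] M [-0.049 -0.032  0.012] g 0.4 q [ 0.41  0.54 -0.39  1.96  0.31  0.7  -0.28]
jaw yaw -6.54 y axis [ 0.0049 -0.0014 -1.    ]
tool shift mm [ 0.2  0.8 -1. ]
level turn deg [-0.29  0.    0.05]
```

Now on position, just at the leaf. I'll press in small steps.

Emit:
arm_command(
  increments=[
    [[0, 1, 0], [0, 0, 0]],
    [[0, 1, 0], [0, 0, 0]],
    [[0, 1, 0], [0, 0, 0]],
    [[0, 0.5, 0], [0, 0, 0]],
    [[0, 0, 0], [0, 0, 0]],
    [[0, 0, 0], [0, 0, 0]],
    [[0, 0, 0], [0, 0, 0]],
    [[0, 0, 0], [0, 0, 0]],
    [[0, 0, 0], [0, 0, 0]],
    [[0, 0, 0], [0, 0, 0]],
  ],
)

```text
t: 5.1
tool_pos: [0.5432, -0.12, 0.0474]
tool_rot: [[-0.114, 0.005, 0.993], [-0.993, -0.003, -0.114], [0.002, -1.0, 0.005]]
ft_force: [-1.3, -0.4, 3.7]
grip_width: 0.005
```

```bash
python3 -c "
from h import *
go(.542,-.12,.048);lev()"
```

```text
t 5.1 pos [ 0.5432 -0.12    0.0474] F [-1.31 -0.41  3.67] M [ 0.056  0.163 -0.026] g 0.4 q [ 0.41  0.54 -0.39  1.96  0.31  0.69 -0.29]
jaw yaw -6.57 y axis [ 0.0052 -0.0027 -1.    ]
tool shift mm [ 0.1 -0.7 -1.2]
level turn deg [-0.31  0.    0.12]
```

Emit:
arm_command(
  increments=[
    [[0, 1, 0], [0, 0, 0]],
    [[0, 1, 0], [0, 0, 0]],
    [[0, 0, 0], [0, 0, 0]],
    [[0, 0.5, 0], [0, 0, 0]],
    [[0, 0.5, 0], [0, 0, 0]],
    [[0, 0.5, 0], [0, 0, 0]],
    [[0, 0.5, 0], [0, 0, 0]],
    [[0, 0.5, 0], [0, 0, 0]],
    [[0, 0.5, 0], [0, 0, 0]],
    [[0, 0.5, 0], [0, 0, 0]],
  ],
)

```text
t: 5.93
tool_pos: [0.5433, -0.12, 0.0453]
tool_rot: [[-0.115, 0.005, 0.993], [-0.993, -0.005, -0.115], [0.004, -1.0, 0.005]]
ft_force: [-3.3, 0.7, 9.7]
grip_width: 0.004
```

```bash
python3 -c "
from h import *
go(.542,-.12,.048);lev()"
```

```text
t 5.93 pos [ 0.5433 -0.12    0.0453] F [-3.28  0.74  9.67] M [ 0.13   0.722 -0.009] g 0.4 q [ 0.4   0.54 -0.38  1.96  0.32  0.69 -0.29]
jaw yaw -6.59 y axis [ 0.0047 -0.0048 -1.    ]
tool shift mm [ 0.2 -2.7 -1.3]
level turn deg [-0.3   0.    0.24]
```

The right leaf takes 6.0 N over 2.1 mm, about 2.9 N/mm, which matches a sound leaf. I'll check the left one.

Emit:
arm_command(
  increments=[
    [[0, -6, 0], [0, 0, 0]],
    [[0, -12, 0], [0, 0, 0]],
    [[-15, -10, -4], [0, 0, 0]],
    [[-25, 0, -7], [0, 0, 0]],
    [[-30, 0, -8], [0, 0, 0]],
    [[-30, 0, -8], [0, 0, 0]],
    [[-25, 0, -8], [0, 0, 0]],
    [[-8, 0, -3], [0, 0, 0]],
    [[0, 0, 0], [0, 0, 0]],
    [[0, 0, 0], [0, 0, 0]],
  ],
)

```text
t: 6.77
tool_pos: [0.5208, 0.0268, 0.0787]
tool_rot: [[-0.116, 0.011, 0.993], [-0.993, -0.003, -0.116], [0.002, -1.0, 0.012]]
ft_force: [-0.3, -0.3, 0.6]
grip_width: 0.008
```

```bash
python3 -c "
from h import *
go(.5155,.0475,.051);lev()"
```

```text
t 6.77 pos [0.5208 0.0268 0.0787] F [-0.34 -0.31  0.6 ] M [-0.014 -0.092  0.005] g 0.7 q [ 0.18  0.45 -0.43  2.03  0.29  0.71 -0.56]
jaw yaw -6.66 y axis [ 0.0113 -0.0031 -0.9999]
tool shift mm [-20.   27.6  -8. ]
level turn deg [-0.66  0.    0.1 ]
```

Emit:
arm_command(
  increments=[
    [[-8, 0, -3], [-0.3, 0, 0]],
    [[-8, 0, -3], [-0.3, 0, 0]],
    [[-4, 0, -2], [0, 0, 0]],
    [[0, 8, 0], [0, 0, 0]],
    [[0, 8, 0], [0, 0, 0]],
    [[0, 6, 0], [0, 0, 0]],
    [[0, 2, 0], [0, 0, 0]],
    [[0, 1, 0], [0, 0, 0]],
    [[0, 0, 0], [0, 0, 0]],
    [[0, 0, 0], [0, 0, 0]],
  ],
)

```text
t: 7.6
tool_pos: [0.5149, 0.0426, 0.0496]
tool_rot: [[-0.126, -0.003, 0.992], [-0.992, -0.005, -0.126], [0.005, -1.0, -0.002]]
ft_force: [0.2, 0.1, 0.2]
grip_width: 0.005
```

```bash
python3 -c "
from h import *
go(.5155,.0475,.048);lev()"
```

```text
t 7.6 pos [0.5149 0.0426 0.0496] F [0.24 0.07 0.21] M [-0.07  -0.057  0.034] g 0.4 q [ 0.13  0.5  -0.41  2.04  0.32  0.67 -0.62]
jaw yaw -7.25 y axis [-0.0029 -0.0046 -1.    ]
tool shift mm [-5.   1.5  0. ]
level turn deg [0.13 0.   0.28]
```

Emit:
arm_command(
  increments=[
    [[-4, 0, 0], [0, 0, 0]],
    [[0, 1, 0], [0, 0, 0]],
    [[0, 1, 0], [0, 0, 0]],
    [[0, 1, 0], [0, 0, 0]],
    [[0, 1, 0], [0, 0, 0]],
    [[0, 1, 0], [0, 0, 0]],
    [[0, 0.5, 0], [0, 0, 0]],
    [[0, 0, 0], [0, 0, 0]],
    [[0, 0, 0], [0, 0, 0]],
    [[0, 0, 0], [0, 0, 0]],
  ],
)

```text
t: 8.43
tool_pos: [0.5162, 0.0469, 0.0451]
tool_rot: [[-0.126, -0.001, 0.992], [-0.992, -0.005, -0.126], [0.005, -1.0, -0.0]]
ft_force: [-1.4, -0.5, 3.3]
grip_width: 0.006
```

```bash
python3 -c "
from h import *
go(.5155,.0475,.048);lev()"
```

```text
t 8.43 pos [0.5162 0.0469 0.0451] F [-1.38 -0.46  3.29] M [-0.077  0.161 -0.039] g 0.5 q [ 0.12  0.5  -0.41  2.04  0.33  0.66 -0.64]
jaw yaw -7.26 y axis [-0.001  -0.0049 -1.    ]
tool shift mm [-0.5 -3.  -0.7]
level turn deg [0.02 0.   0.29]
```

Emit:
arm_command(
  increments=[
    [[0, 1, 0], [0, 0, 0]],
    [[0, 1, 0], [0, 0, 0]],
    [[0, 1, 0], [0, 0, 0]],
    [[0, 1, 0], [0, 0, 0]],
    [[0, 1, 0], [0, 0, 0]],
    [[0, 0, 0], [0, 0, 0]],
    [[0, 0, 0], [0, 0, 0]],
    [[0, 0, 0], [0, 0, 0]],
    [[0, 0, 0], [0, 0, 0]],
    [[0, 0, 0], [0, 0, 0]],
  ],
)

```text
t: 9.27
tool_pos: [0.5166, 0.047, 0.0416]
tool_rot: [[-0.126, 0.0, 0.992], [-0.992, -0.006, -0.126], [0.006, -1.0, 0.001]]
ft_force: [-2.1, -1.6, 6.3]
grip_width: 0.003
```

```bash
python3 -c "
from h import *
go(.6095,.0625,.13);lev()"
```

```text
t 9.27 pos [0.5166 0.047  0.0416] F [-2.15 -1.61  6.29] M [-0.099  0.39   0.007] g 0.3 q [ 0.11  0.51 -0.41  2.04  0.33  0.65 -0.64]
jaw yaw -7.26 y axis [ 1.0e-04 -6.1e-03 -1.0e+00]
tool shift mm [-26.6 -88.5  90.3]
level turn deg [-0.05  0.    0.35]
```

The left leaf takes 3.0 N over 3.5 mm, 0.86 N/mm, so it is tired. I go up, open, and move over the left (+y) black cap.

Emit:
arm_command(
  increments=[
    [[0, -10, 0], [0, 0, 0]],
    [[0, -20, 0], [0, 0, 0]],
    [[0, -25, 0], [0, 0, 0]],
    [[0, -25, 0], [0, 0, 0]],
    [[-6, -5, 20], [0, 0, 0]],
    [[-6, 0, 20], [0, 0, 0]],
    [[-6, 0, 20], [0, 0, 0]],
    [[-4, 0, 10], [0, 0, 0]],
    [[0, 0, 0], [0, 0, 0]],
    [[0, 0, 0], [0, 0, 0]],
  ],
  claw=70,
)

```text
t: 10.1
tool_pos: [0.591, 0.0607, 0.133]
tool_rot: [[-0.126, 0.001, 0.992], [-0.992, -0.005, -0.126], [0.005, -1.0, 0.002]]
ft_force: [-1.1, -0.4, 0.6]
grip_width: 0.725
```

```bash
python3 - <<'E'
from h import *
go(.6095,.0625,.09);lev()
s=r.state();p,d=r.capture("wrist");cv2.imwrite("pics/w1.png",p[:,:,::-1])
m=r.camera_model("wrist");T=np.eye(4);T[:3,:3]=s["tool_rot"];T[:3,3]=s["tool_pos"];T=T@m["mount"]
v,u=np.mgrid[:384,:512];P=np.stack([(u-m["cx"])/m["fx"]*d,(v-m["cy"])/m["fy"]*d,d],-1)@T[:3,:3].T+T[:3,3]
k,l,st,c=cv2.connectedComponentsWithStats(((d>0)&(abs(P[...,2]-.09)<.006)).astype(np.uint8))
for i in range(1,k):
    if st[i,4]>300:
        q=P[l==i];(cx,cy),rr=cv2.minEnclosingCircle(q[:,:2].astype(np.float32));print(st[i],c[i].round(),q.mean(0).round(4),(round(cx,4),round(cy,4),round(rr,4)))
E
```

```text
t 10.1 pos [0.591  0.0607 0.133 ] F [-1.1  -0.38  0.56] M [-0.039 -0.058 -0.028] g 63.7 q [ 0.13  0.48 -0.44  1.81  0.26  0.9  -0.56]
jaw yaw -7.24 y axis [ 0.001  -0.0049 -1.    ]
tool shift mm [-4.3 43.1 18. ]
level turn deg [-0.09  0.    0.27]
[ 249  172   60   59 2628] [279. 202.] [0.61   0.0672 0.0909] (0.6102, 0.0658, 0.0232)
```

View pics/w1.png

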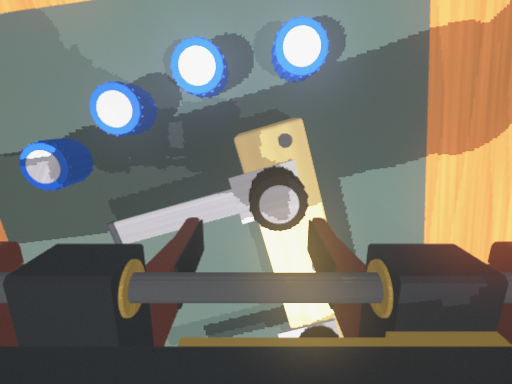

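The wrist picture shows the black cap at about (279,202) between the fingers at (185,280) and (325,265). The blue caps are well off at the upper left. Wrist depth gives (0.610, 0.066); I'll use (0.610, 0.064).

Emit:
arm_command(
  increments=[
    [[-2, 0, 8], [0, 0, 0]],
    [[-2, 0, 8], [0, 0, 0]],
    [[0, 0, 1], [0, 0, 0]],
    [[0, 10, 0], [0, 0, 0]],
    [[0, 10, 0], [0, 0, 0]],
    [[0, 10, 0], [0, 0, 0]],
    [[0, 5, 0], [0, 0, 0]],
    [[0, 0, 0], [0, 0, 0]],
    [[0, 0, 0], [0, 0, 0]],
    [[0, 0, 0], [0, 0, 0]],
  ],
)

```text
t: 10.98
tool_pos: [0.6049, 0.061, 0.0918]
tool_rot: [[-0.125, -0.006, 0.992], [-0.992, -0.007, -0.125], [0.007, -1.0, -0.005]]
ft_force: [0.3, -0.2, 0.5]
grip_width: 0.802
```

```bash
python3 - <<'E'
from h import *
go(.610,.064,.055);lev()
E
```

```text
t 10.98 pos [0.6049 0.061  0.0918] F [ 0.26 -0.18  0.51] M [-0.022 -0.091  0.036] g 70.4 q [ 0.11  0.56 -0.42  1.8   0.3   0.85 -0.58]
jaw yaw -7.21 y axis [-0.0057 -0.0068 -1.    ]
tool shift mm [-3.8 36.8  4.9]
level turn deg [0.27 0.   0.43]
```

Emit:
arm_command(
  increments=[
    [[-3, 0, 5], [0.2, 0, 0.4]],
    [[0, 8, 0], [0, 0, 0]],
    [[0, 8, 0], [0, 0, 0]],
    [[0, 8, 0], [0, 0, 0]],
    [[0, 6, 0], [0, 0, 0]],
    [[0, 4, 0], [0, 0, 0]],
    [[0, 2, 0], [0, 0, 0]],
    [[0, 0, 0], [0, 0, 0]],
    [[0, 0, 0], [0, 0, 0]],
    [[0, 0, 0], [0, 0, 0]],
  ],
)

```text
t: 11.82
tool_pos: [0.6111, 0.0638, 0.0521]
tool_rot: [[-0.125, -0.0, 0.992], [-0.992, 0.001, -0.125], [-0.001, -1.0, -0.0]]
ft_force: [0.7, -0.0, -0.7]
grip_width: 0.799
```

```bash
python3 - <<'E'
from h import *
go(.610,.064,.055);lev()
E
```

```text
t 11.82 pos [0.6111 0.0638 0.0521] F [ 0.66 -0.03 -0.68] M [-0.023 -0.047 -0.001] g 70.1 q [ 0.09  0.61 -0.4   1.81  0.33  0.78 -0.6 ]
jaw yaw -7.2 y axis [-2.e-04  6.e-04 -1.e+00]
tool shift mm [-0.  -2.9 -1.1]
level turn deg [ 0.01  0.   -0.03]
```

Emit:
arm_command(
  increments=[
    [[0, -2, 0], [0, 0, 0]],
    [[0, 0, 0], [0, 0, 0]],
    [[0, 0, 0], [0, 0, 0]],
    [[0, 0, 0], [0, 0, 0]],
    [[0, 0, 0], [0, 0, 0]],
    [[0, 0, 0], [0, 0, 0]],
    [[0, 0, 0], [0, 0, 0]],
    [[0, 0, 0], [0, 0, 0]],
    [[0, 0, 0], [0, 0, 0]],
    [[0, 0, 0], [0, 0, 0]],
  ],
  claw=30,
  squeeze=20,
)

```text
t: 12.65
tool_pos: [0.6103, 0.0643, 0.0553]
tool_rot: [[-0.125, -0.001, 0.992], [-0.992, 0.001, -0.125], [-0.0, -1.0, -0.001]]
ft_force: [-0.7, 0.6, 0.7]
grip_width: 0.494
```

```bash
python3 - <<'E'
from h import *
go(.610,.064,.055);lev()
E
```

```text
t 12.65 pos [0.6103 0.0643 0.0553] F [-0.69  0.58  0.74] M [ 0.089  0.195 -0.012] g 43.3 q [ 0.09  0.61 -0.41  1.81  0.32  0.79 -0.6 ]
jaw yaw -7.18 y axis [-9.e-04  6.e-04 -1.e+00]
tool shift mm [ 0.3  0.3 -0.2]
level turn deg [ 0.06  0.   -0.03]
```

Emit:
arm_command(
  increments=[
    [[0, 0, 0], [0, -3, 0]],
    [[0, 0, 0], [0, -3, 0]],
    [[0, 0, 0], [0, -3, 0]],
    [[0, 0, 0], [0, -3, 0]],
    [[0, 0, 0], [0, -3, 0]],
    [[0, 0, 0], [0, -3, 0]],
    [[0, 0, 0], [0, 0, 0]],
    [[0, 0, 0], [0, 0, 0]],
    [[0, 0, 0], [0, 0, 0]],
    [[0, 0, 0], [0, 0, 0]],
  ],
)

```text
t: 13.48
tool_pos: [0.6097, 0.0651, 0.0553]
tool_rot: [[0.195, -0.002, 0.981], [-0.981, 0.002, 0.195], [-0.003, -1.0, -0.002]]
ft_force: [-0.6, 0.7, 1.0]
grip_width: 0.498
```

```bash
python3 - <<'E'
from h import *
go(.610,.064,.055);lev()
E
```

```text
t 13.48 pos [0.6097 0.0651 0.0553] F [-0.64  0.69  0.99] M [ 0.118  0.081 -0.263] g 43.8 q [ 0.15  0.62 -0.48  1.81  0.38  0.81 -0.33]
jaw yaw 11.26 y axis [-0.0024  0.0021 -1.    ]
tool shift mm [1.1 0.3 0.1]
level turn deg [ 0.11  0.   -0.14]
```

Emit:
arm_command(
  increments=[
    [[0, 0, 0], [0, -2, 0]],
    [[0, 0, 0], [0, -2, 0]],
    [[0, 0, 0], [0, -2, 0]],
    [[0, 0, 0], [0, 0, 0]],
    [[0, 0, 0], [0, 0, 0]],
    [[0, 0, 0], [0, 0, 0]],
    [[0, 0, 0], [0, 0, 0]],
    [[0, 0, 0], [0, 0, 0]],
    [[0, 0, 0], [0, 0, 0]],
    [[0, 0, 0], [0, 0, 0]],
  ],
)

```text
t: 14.32
tool_pos: [0.6098, 0.0648, 0.0553]
tool_rot: [[0.288, -0.002, 0.958], [-0.958, 0.002, 0.288], [-0.003, -1.0, -0.002]]
ft_force: [-1.2, 0.2, 0.6]
grip_width: 0.503
```

```bash
python3 - <<'E'
from h import *
go(.610,.064,.055);lev()
s=r.state();p,d=r.capture("wrist");cv2.imwrite("pics/w2.png",cv2.resize(p[130:300,180:380,::-1],None,fx=3,fy=3))
E
```

```text
t 14.32 pos [0.6098 0.0648 0.0553] F [-1.19  0.24  0.65] M [ 0.038  0.147 -0.487] g 44.2 q [ 0.17  0.63 -0.51  1.81  0.4   0.81 -0.25]
jaw yaw 16.74 y axis [-0.0024  0.0019 -1.    ]
tool shift mm [ 0.8  0.3 -0. ]
level turn deg [ 0.1   0.   -0.14]
```

View pics/w2.png

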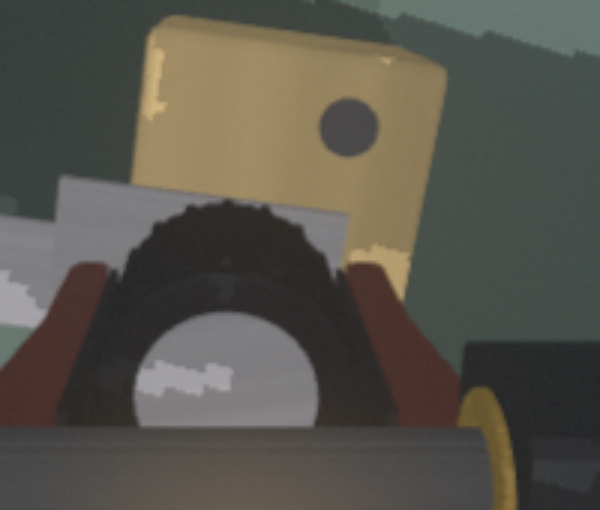

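The picture shows the cap held squarely between the fingers, with the cap top at crop (227,395). Anticlockwise, torque climbs to -0.49 N·m and the jaws spread, so the cap is against its stop. I'll try clockwise.

Emit:
arm_command(
  increments=[
    [[0, 0, 0], [0, 5, 0]],
    [[0, 0, 0], [0, 5, 0]],
    [[0, 0, 0], [0, 5, 0]],
    [[0, 0, 0], [0, 5, 0]],
    [[0, 0, 0], [0, 5, 0]],
    [[0, 0, 0], [0, 5, 0]],
    [[0, 0, 0], [0, 5, 0]],
    [[0, 0, 0], [0, 0, 0]],
    [[0, 0, 0], [0, 0, 0]],
    [[0, 0, 0], [0, 0, 0]],
  ],
)

```text
t: 15.2
tool_pos: [0.6095, 0.0637, 0.0553]
tool_rot: [[-0.326, -0.002, 0.946], [-0.946, -0.003, -0.326], [0.003, -1.0, -0.001]]
ft_force: [-1.0, 0.4, -0.5]
grip_width: 0.497
```

```bash
python3 - <<'E'
from h import *
go(.610,.064,.055);lev()
E
```

```text
t 15.2 pos [0.6095 0.0637 0.0553] F [-1.02  0.36 -0.53] M [0.044 0.131 0.024] g 43.6 q [ 0.06  0.6  -0.35  1.81  0.29  0.78 -0.78]
jaw yaw -19.0 y axis [-0.0022 -0.0027 -1.    ]
tool shift mm [-0.4  0.3  0.4]
level turn deg [0.07 0.   0.19]
```

Clockwise runs freely (0.02 N·m), so I continue to about -78° jaw yaw.

Emit:
arm_command(
  increments=[
    [[0, 0, 0], [0, 6, 0]],
    [[0, 0, 0], [0, 6, 0]],
    [[0, 0, 0], [0, 6, 0]],
    [[0, 0, 0], [0, 6, 0]],
    [[0, 0, 0], [0, 6, 0]],
    [[0, 0, 0], [0, 6, 0]],
    [[0, 0, 0], [0, 6, 0]],
    [[0, 0, 0], [0, 6, 0]],
    [[0, 0, 0], [0, 6, 0]],
    [[0, 0, 0], [0, 2, 0]],
  ],
)

```text
t: 16.03
tool_pos: [0.6099, 0.0635, 0.0553]
tool_rot: [[-0.971, -0.002, 0.239], [-0.239, -0.002, -0.971], [0.002, -1.0, 0.001]]
ft_force: [-0.4, -1.0, -0.4]
grip_width: 0.499
```

```bash
python3 - <<'E'
from h import *
go(.610,.064,.055);lev()
E
```

```text
t 16.03 pos [0.6099 0.0635 0.0553] F [-0.42 -1.02 -0.42] M [-0.097  0.102  0.037] g 43.8 q [-0.13  0.58 -0.11  1.83  0.09  0.74 -1.61]
jaw yaw -76.16 y axis [-0.0021 -0.0018 -1.    ]
tool shift mm [-0.2  0.3 -0.5]
level turn deg [-0.07  0.    0.14]
```

Free all the way. I'll try a gentle lift.

Emit:
arm_command(
  increments=[
    [[0, 0, 0], [0, 2, 0]],
    [[0, 0, 0], [0, 0, 0]],
    [[0, -1, 0], [0, 0, 0]],
    [[0, -1, 0], [0, 0, 0]],
    [[0, -2, 0], [0, 0, 0]],
    [[0, -2, 0], [0, 0, 0]],
    [[0, -2, 0], [0, 0, 0]],
    [[0, 0, 0], [0, 0, 0]],
    [[0, 0, 0], [0, 0, 0]],
    [[0, 0, 0], [0, 0, 0]],
  ],
)

```text
t: 16.87
tool_pos: [0.6098, 0.0632, 0.0638]
tool_rot: [[-0.976, -0.003, 0.216], [-0.216, -0.002, -0.976], [0.003, -1.0, 0.001]]
ft_force: [-1.0, 0.1, -2.0]
grip_width: 0.501
```

```bash
python3 - <<'E'
from h import *
go(.610,.064,.12);lev()
E
```

```text
t 16.87 pos [0.6098 0.0632 0.0638] F [-1.03  0.14 -2.02] M [ 0.088  0.097 -0.07 ] g 44.0 q [-0.13  0.56 -0.1   1.82  0.08  0.76 -1.63]
jaw yaw -77.55 y axis [-0.0028 -0.0021 -1.    ]
tool shift mm [ -0.2 -56.2  -0.7]
level turn deg [-0.08  0.    0.19]
```

Emit:
arm_command(
  increments=[
    [[0, -4, 0], [0, 0, 0]],
    [[0, -5, 0], [0, 0, 0]],
    [[0, -8, 0], [0, 0, 0]],
    [[0, -8, 0], [0, 0, 0]],
    [[0, -10, 0], [0, 0, 0]],
    [[0, -12, 0], [0, 0, 0]],
    [[0, -12, 0], [0, 0, 0]],
    [[0, -6, 0], [0, 0, 0]],
    [[0, 0, 0], [0, 0, 0]],
    [[0, 0, 0], [0, 0, 0]],
  ],
)

```text
t: 17.7
tool_pos: [0.6125, 0.0632, 0.1392]
tool_rot: [[-0.977, 0.004, 0.215], [-0.215, -0.002, -0.977], [-0.004, -1.0, 0.002]]
ft_force: [-0.2, -0.5, -1.0]
grip_width: 0.493
```

```bash
python3 - <<'E'
from h import *
go(.511,-.343,.13);lev()
s=r.state();p,d=r.capture("scene");cv2.imwrite("pics/s2.png",cv2.resize(p[100:300,60:380,::-1],None,fx=2.4,fy=2.4))
E
```

```text
t 17.7 pos [0.6125 0.0632 0.1392] F [-0.16 -0.49 -1.  ] M [ 0.002 -0.     0.009] g 43.3 q [-0.12  0.47 -0.11  1.78  0.06  0.9  -1.61]
jaw yaw -77.57 y axis [ 0.0041 -0.0015 -1.    ]
tool shift mm [186.6   9.4 374.8]
level turn deg [-0.14  0.   -0.21]
```

View pics/s2.png

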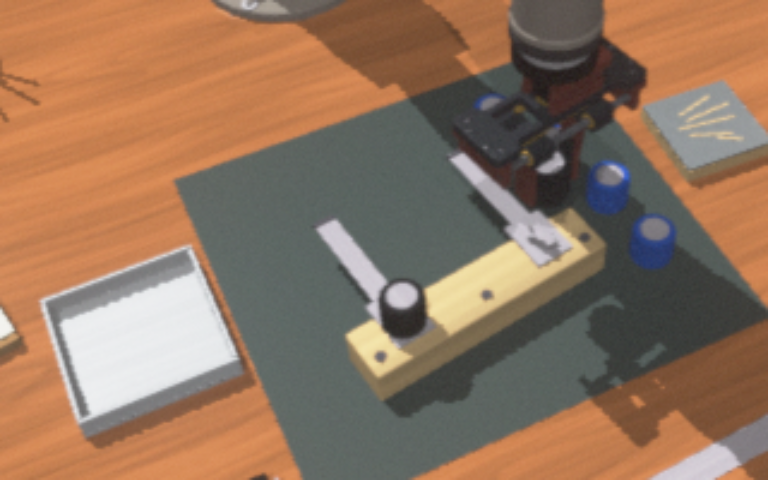

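The picture shows the cap held in the jaws, with the bare post at crop (543,240). The other cap is still seated at crop (403,305). I move toward the tray.

Emit:
arm_command(
  increments=[
    [[8, 0, 16], [0, 0, 0]],
    [[14, 0, 28], [0, 0, 0]],
    [[16, 0, 32], [0, 0, 0]],
    [[16, 0, 32], [0, 0, 0]],
    [[16, 0, 32], [0, 0, 0]],
    [[16, 0, 32], [0, 0, 0]],
    [[16, 0, 32], [0, 0, 0]],
    [[16, 0, 32], [0, 0, 0]],
    [[16, 0, 32], [0, 0, 0]],
    [[16, 0, 32], [0, 0, 0]],
  ],
)

```text
t: 18.58
tool_pos: [0.5291, -0.2618, 0.1318]
tool_rot: [[-0.972, -0.003, 0.236], [-0.236, 0.007, -0.972], [0.001, -1.0, -0.007]]
ft_force: [-0.0, 0.4, -1.0]
grip_width: 0.498
```

```bash
python3 - <<'E'
from h import *
go(.511,-.343,.10);lev()
E
```

```text
t 18.58 pos [ 0.5291 -0.2618  0.1318] F [-0.01  0.43 -1.01] M [-0.055 -0.016  0.007] g 43.7 q [ 0.39  0.44 -0.04  1.84  0.02  0.86 -0.99]
jaw yaw -76.33 y axis [-0.0029  0.0069 -1.    ]
tool shift mm [36.7 31.3 74.9]
level turn deg [0.43 0.   0.07]
```

Emit:
arm_command(
  increments=[
    [[12, 0, 22], [0.2, 0, 0]],
    [[8, 5, 14], [0.2, 0, 0]],
    [[4, 10, 10], [0, 0, 0]],
    [[3, 10, 5], [0, 0, 0]],
    [[0, 10, 0], [0, 0, 0]],
    [[0, 10, 0], [0, 0, 0]],
    [[0, 5, 0], [0, 0, 0]],
    [[0, 0, 0], [0, 0, 0]],
    [[0, 0, 0], [0, 0, 0]],
    [[0, 0, 0], [0, 0, 0]],
  ],
)

```text
t: 19.42
tool_pos: [0.5086, -0.3238, 0.0716]
tool_rot: [[-0.973, -0.01, 0.23], [-0.23, 0.003, -0.973], [0.009, -1.0, -0.005]]
ft_force: [0.7, 0.3, -0.5]
grip_width: 0.497
```

```bash
python3 - <<'E'
from h import *
go(.511,-.343,.011);lev()
E
```

```text
t 19.42 pos [ 0.5086 -0.3238  0.0716] F [ 0.73  0.29 -0.48] M [ 0.024 -0.032  0.011] g 43.7 q [ 0.48  0.54 -0.02  1.84  0.02  0.77 -0.89]
jaw yaw -76.69 y axis [-0.0102  0.0028 -0.9999]
tool shift mm [ 1.5 60.5 19.6]
level turn deg [0.29 0.   0.53]
```

Emit:
arm_command(
  increments=[
    [[1, 0, 8], [0.2, 0, 0.4]],
    [[0, 0, 8], [0, 0, 0]],
    [[0, 6, 3], [0, 0, 0]],
    [[0, 10, 0], [0, 0, 0]],
    [[0, 10, 0], [0, 0, 0]],
    [[0, 10, 0], [0, 0, 0]],
    [[0, 6, 0], [0, 0, 0]],
    [[0, 3, 0], [0, 0, 0]],
    [[0, 0, 0], [0, 0, 0]],
    [[0, 0, 0], [0, 0, 0]],
  ],
)

```text
t: 20.25
tool_pos: [0.5136, -0.3437, 0.0222]
tool_rot: [[-0.973, -0.0, 0.232], [-0.232, 0.0, -0.973], [0.0, -1.0, -0.001]]
ft_force: [-0.5, 0.1, -0.7]
grip_width: 0.499
```

```bash
python3 - <<'E'
from h import *
go(.511,-.343,.011);lev()
E
```

```text
t 20.25 pos [ 0.5136 -0.3437  0.0222] F [-0.52  0.07 -0.74] M [ 0.041  0.002 -0.042] g 43.8 q [ 0.51  0.63 -0.02  1.83  0.02  0.68 -0.87]
jaw yaw -76.59 y axis [-3.e-04  5.e-04 -1.e+00]
tool shift mm [ 2.3 11.2 -1.2]
level turn deg [0.03 0.   0.01]
```

Emit:
arm_command(
  increments=[
    [[0, 4, 0], [0, 0, 0]],
    [[0, 3, 0], [0, 0, 0]],
    [[0, 1, 0], [0, 0, 0]],
    [[0, 1, 0], [0, 0, 0]],
    [[0, 1, 0], [0, 0, 0]],
    [[0, 1, 0], [0, 0, 0]],
    [[0, 0, 0], [0, 0, 0]],
    [[0, 0, 0], [0, 0, 0]],
    [[0, 0, 0], [0, 0, 0]],
    [[0, 0, 0], [0, 0, 0]],
  ],
)

```text
t: 21.08
tool_pos: [0.5151, -0.3441, 0.013]
tool_rot: [[-0.973, 0.003, 0.232], [-0.232, -0.001, -0.973], [-0.003, -1.0, 0.002]]
ft_force: [-0.9, -0.6, -0.8]
grip_width: 0.499
```

```bash
python3 - <<'E'
from h import *
go(.511,-.343,.011);lev()
E
```

```text
t 21.08 pos [ 0.5151 -0.3441  0.013 ] F [-0.88 -0.63 -0.77] M [ 0.008 -0.007 -0.004] g 43.8 q [ 0.51  0.64 -0.02  1.84  0.02  0.66 -0.87]
jaw yaw -76.57 y axis [ 0.0029 -0.0011 -1.    ]
tool shift mm [ 3.8  2.  -2. ]
level turn deg [-0.1   0.   -0.15]
```

Emit:
arm_command(
  increments=[
    [[0, 0.8, 0], [0, 0, 0]],
    [[0, 0.8, 0], [0, 0, 0]],
    [[0, 0.8, 0], [0, 0, 0]],
    [[0, 0, 0], [0, 0, 0]],
    [[0, 0, 0], [0, 0, 0]],
    [[0, 0, 0], [0, 0, 0]],
    [[0, 0, 0], [0, 0, 0]],
    [[0, 0, 0], [0, 0, 0]],
    [[0, 0, 0], [0, 0, 0]],
    [[0, 0, 0], [0, 0, 0]],
  ],
)

```text
t: 21.92
tool_pos: [0.5154, -0.3442, 0.0123]
tool_rot: [[-0.973, 0.003, 0.232], [-0.232, -0.001, -0.973], [-0.003, -1.0, 0.002]]
ft_force: [-0.5, 0.4, 1.0]
grip_width: 0.499
```

```bash
python3 - <<'E'
from h import *
go(.511,-.343,.011);lev()
E
```

```text
t 21.92 pos [ 0.5154 -0.3442  0.0123] F [-0.5   0.41  1.03] M [0.055 0.156 0.01 ] g 43.8 q [ 0.51  0.64 -0.02  1.83  0.02  0.66 -0.87]
jaw yaw -76.58 y axis [ 0.003  -0.0011 -1.    ]
tool shift mm [ 4.   1.3 -2.2]
level turn deg [-0.1   0.   -0.15]
```

Floor contact felt: the force reversed to +1 N at z = 0.0123, as predicted. I release.

Emit:
arm_command(
  increments=[
    [[0, 0, 0], [0, 0, 0]],
    [[0, 0, 0], [0, 0, 0]],
    [[0, 0, 0], [0, 0, 0]],
    [[0, 0, 0], [0, 0, 0]],
    [[0, 0, 0], [0, 0, 0]],
    [[0, 0, 0], [0, 0, 0]],
    [[0, 0, 0], [0, 0, 0]],
    [[0, 0, 0], [0, 0, 0]],
    [[0, 0, 0], [0, 0, 0]],
    [[0, 0, 0], [0, 0, 0]],
  ],
  claw=64,
)

```text
t: 22.75
tool_pos: [0.5155, -0.3442, 0.0119]
tool_rot: [[-0.973, 0.003, 0.232], [-0.232, -0.001, -0.973], [-0.003, -1.0, 0.002]]
ft_force: [0.6, 1.0, 0.6]
grip_width: 0.73
```

Emit:
arm_command(
  increments=[
    [[0, -5, 0], [0, 0, 0]],
    [[0, -10, 0], [0, 0, 0]],
    [[0, -15, 0], [0, 0, 0]],
    [[0, -20, 0], [0, 0, 0]],
    [[0, -25, 0], [0, 0, 0]],
    [[0, -30, 0], [0, 0, 0]],
    [[0, -30, 0], [0, 0, 0]],
    [[0, -10, 0], [0, 0, 0]],
    [[0, 0, 0], [0, 0, 0]],
    [[0, 0, 0], [0, 0, 0]],
  ],
)

```text
t: 23.58
tool_pos: [0.5145, -0.3438, 0.1685]
tool_rot: [[-0.973, 0.004, 0.232], [-0.232, -0.002, -0.973], [-0.004, -1.0, 0.002]]
ft_force: [0.2, 0.2, -1.3]
grip_width: 0.732
```

```bash
python3 - <<'E'
from h import *
go(None,0,0)
for n in ("scene","top"):
    p,d=r.capture(n);cv2.imwrite(f"pics/{n}3.png",p[:,:,::-1]);W=cloud(n,d)
    for a,b,zz in((.0465,.0,"z"),(.0895,.0,"z")):
        k,l,st,c=cv2.connectedComponentsWithStats(((d>0)&(abs(W[...,2]-a)<.005)).astype(np.uint8))
        for i in range(1,k):
            q=W[l==i];mm=q.mean(0)
            if st[i,4]>60 and st[i,4]<400 and .4<mm[0]<.7: print(n,a,c[i].round(),st[i,4],mm.round(4))
E
```

```text
t 23.58 pos [ 0.5145 -0.3438  0.1685] F [ 0.23  0.19 -1.29] M [ 0.028 -0.036  0.005] g 64.3 q [ 0.5   0.44 -0.02  1.75  0.01  0.95 -0.86]
jaw yaw -76.58 y axis [ 0.0042 -0.0016 -1.    ]
scene 0.0465 [313. 173.] 74 [0.5585 0.1701 0.0431]
scene 0.0465 [115. 235.] 243 [ 0.5187 -0.3457  0.0464]
scene 0.0895 [227. 224.] 247 [ 0.6377 -0.1062  0.0893]
top 0.0465 [186. 175.] 75 [0.6444 0.1777 0.0428]
top 0.0465 [186. 206.] 82 [0.5562 0.175  0.0431]
top 0.0465 [195. 232.] 99 [0.4825 0.1491 0.0432]
top 0.0465 [211. 260.] 93 [0.4067 0.1066 0.043 ]
top 0.0895 [287. 173.] 202 [ 0.6345 -0.1044  0.0896]
```

View pics/scene3.png

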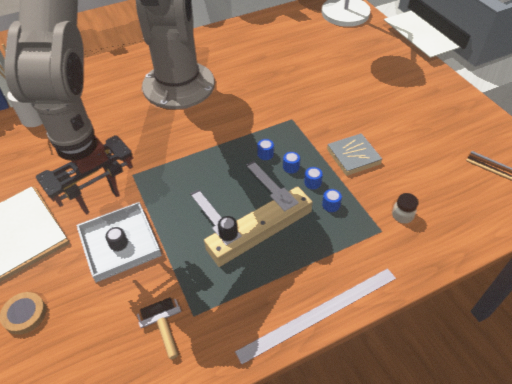

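The picture shows the cap upright near the middle of the tray at (115,237), the sound clip's cap on its post at (227,226), and the gripper empty and clear. I hand it in.

```bash
python3 -c "
from bench import r
print(r.finish_job())"
```

```text
the job is handed in; nothing more can be done
None
```

I moved the tired clip's cap to the tray and handed the job in at about t = 23.7 s of the 58 s allowed. The hand-in reports no verdict.

- **Finding the tired clip:** The right (-y) leaf measured about 2.9 N/mm, so it is sound; the hardest press there was about 9.7 N. The left (+y) leaf measured 0.86 N/mm, so it is the tired one.
- **Unscrewing:** The left cap stopped dead anticlockwise, with torque rising to 0.49 N·m, and ran freely clockwise, so it has the reversed thread. I turned it clockwise until the jaws stood about 70° past where I first gripped it. I did not measure the cap's own angle. I then lifted it off with little force.
- **Placing:** I lowered it until I felt the tray floor, then let go and pulled clear.

**Last checks:**
- The cap stands upright in the tray at about (0.519, -0.346), within 8 mm of the tray centre. Its top is at about 0.046 m.
- The sound clip's cap is still on its post, at the same position and height as at the start. I never touched it, but its turn angle was not measured.
- The bystanders look unmoved in the picture; I did not measure them.
- The gripper is touching nothing.
- No check failed. Camera estimates of the left cap's position differed by up to about 5 mm along y, between the scene and wrist views.

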